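Hang the ringed check weight on the spring gauge and prove it is held

TASK

Lift the check weight that has a ring out of its storage block by the ring, stand it upright on the worktop and let go, then take it again round its body so that the ring is free. Hang its ring on the hook of the spring gauge and, still holding it, tug it gently down until the pointer is at about the long mark on the scale (never past the last mark); then ease off, let go and leave the weight hanging still. Leave the two knobbed weights, the timer and the petri dish alone.

Things in the scene. Friction and masses are not known exactly. Their poses are not given: they have to be found in the camera images.
- block: Fixed grey storage block, 76 (x) x 208 (y) x 48 mm, with three round wells 44 mm wide (floor 8 mm above the worktop) at y = -64, 0, +64 mm in its frame. Upright cheeks 16 mm thick, up to z = 78 mm, run along x either side of each well, leaving lanes 48 mm wide, open towards -x and +x. Origin: centre of the underside.
- ring_weight_centre (a point): Loose steel check weight with a ring, 0.28 to 0.5 kg: upright cylinder 40 mm in diameter, 40 mm high, with an upright ring on top. This point: middle of the cylinder, 20 mm above its underside; z up, x through the ring's hole, y in the plane of the ring. It starts in one of the wells, only the ring standing out, its hole facing roughly along the lane.
- ring_centre (a point): Centre of that ring's hole, 34 mm above the middle of the cylinder; same axes as ring_weight_centre. The hole is 24 mm in diameter, the ring's wire 8 mm thick, so the ring is 40 mm across outside; its top is 54 mm above the middle of the cylinder.
- ring_weight: The same ringed weight; origin at the centre of the cylinder's underside, axes as ring_weight_centre.
- knob_weight_1: Loose steel check weight of the same cylinder, but with a small mushroom knob 19 mm wide and 18 mm high in place of the ring; stands in a well. Origin: centre of its underside. To be left alone.
- knob_weight_2: A second knobbed weight, the same as knob_weight_1, in another well. To be left alone.
- gauge: Fixed spring gauge: base plate 135 x 110 x 12 mm and a grey column 30 x 64 mm, 264 mm high in all. Origin: under the column, at worktop height. Its front (-x of its frame) faces roughly towards the robot; the hook stands out from the front, its seat 100 mm before the origin. A white scale beside the slot on the column's front carries short marks and one long mark.
- hook_seat (a point): Bottom of the hook, on the centre line of its 6 mm round wire, 180 mm up when unloaded; moves with the hook. x towards the column, z up. On the -x side the wire rises to the free tip (18 mm away, top 13 mm above this point); on the +x side to a level arm (centre line 10 mm above) back to a carriage 68 mm away. The ring goes over the tip towards +x, then down; its centre then hangs 9 mm below.
- hook (a joint): How far the hook is pulled down on its spring, in m: 0 unloaded, stiffness 600 N/m, stop at 0.040. The weight alone pulls it to about 0.004 to 0.009. The pointer meets the scale's long mark at 0.018 (about 11 N in all); the last mark of the scale is at 0.030 (about 18 N).
- timer: White bench timer, 39 x 74 x 59 mm, standing on the worktop; origin at the centre of its underside. Bystander.
- dish: Petri dish, 92 mm across, 15 mm high, lying on the worktop; origin at the centre of its underside. Bystander.

How it is judged (in metres and radians):
On the way, in this order (a step that is already met when the one before it is completed fails the run):
1. the ringed weight stands upright on the worktop, let go (height (world z) of ring_weight_centre below 0.024 m and angle between ring_weight_centre's own z axis and vertical below 0.1 rad and distance of ring_weight_centre from where it was at the start of the episode above 0.05 m and linear speed of ring_weight below 0.03 m/s and contact force between the fingers and ring_weight below 0.05 N), for 0.2 s.
2. the weight, its ring on the hook and still held by the fingers, is tugged down to about the long mark (distance between ring_centre and hook_seat below 0.018 m and z of ring_centre in the frame of hook_seat below -0.004 m and x of ring_centre in the frame of hook_seat between -0.01 and 0.01 m and value of joint hook above 0.015 m and contact force between ring_weight and gauge above 5 N and contact force between the fingers and ring_weight above 1 N), for 0.2 s.
At the end, for the whole second after the job is handed in: The ringed weight hangs freely by its ring in the seat of the hook (ring centre within 18 mm of the seat and at least 4 mm below it, within 10 mm of it along the hook), upright within 0.2 rad, slower than 0.05 m/s, the hook pulled down by the weight alone (2 to 12 mm), fingers off it (distance between ring_centre and hook_seat below 0.018 m and z of ring_centre in the frame of hook_seat below -0.004 m and x of ring_centre in the frame of hook_seat between -0.01 and 0.01 m and value of joint hook between 0.002 and 0.012 m and angle between ring_weight_centre's own z axis and vertical below 0.2 rad and linear speed of ring_weight below 0.05 m/s and contact force between ring_weight and gauge above 1.5 N and contact force between the fingers and ring_weight below 0.05 N); the robot touches nothing.
It fails at once if the hook is pulled past the last mark of the scale (more than 32 mm) (value of joint hook above 0.032 m).
It fails at once if a knobbed weight is moved more than 20 mm or tipped (distance of any of knob_weight_1, knob_weight_2 from where it was at the start of the episode above 0.02 m or angle between any of knob_weight_1, knob_weight_2's own z axis and vertical above 0.3 rad).
It fails at once if the timer or the petri dish is moved more than 20 mm (distance of any of timer, dish from where it was at the start of the episode above 0.02 m).
It also fails if it takes over 67 s, if anything falls off the work surface, if the arm or the gripper's body presses on something with over 40 N, if the wrist force passes 120 N, or if a joint passes its speed limit or range.

ROBOT

A 6-joint arm with a two-finger parallel gripper is mounted at the origin on a cart in front of the work surface, level with it; the furniture and walls round the work are solid. World frame = base frame: x ahead of the robot, y to its left, z up, the work surface at z = 0. Lengths are in mm, angles in rad, forces in N, time in s.
With the tool pointing down it reaches from about 350 to 875 mm from the base axis. Payload 4.2 kg.
Tool frame: the origin (TCP) lies midway between the tips of the shut fingers; the grasp point (between the pads) lies 19 mm behind it; z points along the fingers, y is the line along which they close (so a half turn about z gives the same grasp; the last joint's range is limited). The gripper opens to 85 mm and grips with 20 to 120 N. Pads are 22 mm wide; open, the fingers measure 114 mm over their backs; the gripper's body (76 mm by 85 mm) begins 54 mm behind the grasp point. The pads swing forward as they close: fully open they stand 13 mm farther back than shut.
Start: joints at [-0.949, 0.385, 0.008, 0, -1.194, -0.259], TCP at [221.822, -584.289, 231.312] pointing down, gripper open.
Joint ranges: [-3.14, 3.14], [-1.21, 2.06], [-1.07, 1.41], [-3.16, 2.05], [-2.99, -0.16], [-3.1, 3.1]. Speed limits (rad/s): [2.79, 2.79, 3.14, 3.14, 3.14, 3.14].

INTERFACE

Orientations are given as a unit quaternion [x, y, z, w].
In Python, from bench import arm, eyes, nets gives the robot as it stands.
- The arm moves only by the tool apply_moves, never from a script. Its arguments are lists of equal length, an entry for each row: "delta_rot": the turn, a rotation vector about the tool's x, y, z as a fraction of full scale, a list of three; "xyz": the shift along the tool's x, y, z as a fraction of full scale, a list of three; "hand": the gripper command: -1 is fully open, 1 is shut, values between are in proportion. In form: {"delta_rot": [[ax, ay, az], ...], "xyz": [[dx, dy, dz], ...], "hand": [hand, ...]}. A call has 1 to 20 rows; each row shifts and turns the commanded pose from where the row before left it, along the tool's axes as they then stand; what a row does not reach is not made up. Full scale, the value 1, is 0.025 m for a shift and 6 degrees for a turn. A row lasts 1/12 s, in which the tool goes at most 41.7 mm and 7.16 degrees, less where a joint would pass 70% of its speed; a pose out of reach is approached as far as the arm can. A call with a number of a shift or a turn outside -1 to 1 is refused whole. A call with a gripper value outside its range is refused whole. The fingers move at their own pace and stop on an object; the grip force is fixed at half the most. Time passes only in rows, so rows that do not move let the fingers close. It gives the time, the measured TCP pose, the force, the opening and the grip force at its end, in the units of the state.
- arm.read_state(): the state, without advancing time (a new reading comes with each control period).
- eyes.get_image(name): name is "side" or "top" or "wrist"; returns a dict with "frame" (400x640x3 uint8, red, green, blue), "range_z" (400x640 float32, mm along the optical axis (not along the pixel's ray), 0 where there is no reading), "camera_matrix" (3x3 intrinsics, pixels), "R" (3x3) and "t" (3): a world point X has camera coordinates R X + t; the wrist camera has in their place "hand_eye" (4x4, takes a point from camera to tool coordinates, whose origin is the TCP and whose axes are the flange's). Camera axes: x right, y down, z forward; pixel columns grow to the right and rows downward; lengths in mm; the calibration is good to about 2 mm. A picture is of the moment at which its call begins: read the wrist's pose just before it.
- arm.job_done(): hands the job in; it is judged then, once.
Trained networks look in a picture, given as the dict that the camera call returned (one of the last four; its "shot" number tells which), for a name from the list of things; names that differ only in an ending like _2 or _b are one class to them, and where a whole thing is asked for, a point or a joint stands for the part that bears it (a point fixed in the world has none). Each returns a list of dicts, best first, with "score" (0 to 1); they miss things now and then, are a little off and sometimes report something else, mostly with a low value. They report only what shows in the picture. A call takes as long as a camera call.
- nets.look_for(name, picture): "bbox" ([left, top, right, bottom] in pixels, round what is visible of it).
- nets.masks_of(name, picture): "region" (400x640 bool, what is visible of it) and "bbox" ([left, top, right, bottom] in pixels, round what is visible of it).
The state is a dict: "clock": time; "joints": joint angles; "joint_vel": joint speeds; "joint_efforts": joint torques, N m; "position": TCP position; "ee_rot": TCP orientation; "contact_force": force on the tool from outside, world axes, zero at the start; "wrist_torque": the same for the moment, N m; "gripper_width": finger opening in mm; "grasp_force": force on a finger pad.
Only numpy, scipy, OpenCV 4.12 (cv2) and the standard library are available. Lean on these libraries where they do the work, as an engineer would, in place of code of your own. Each camera call takes 0.05 s, during which the arm holds its last target. There are 200 camera calls.

## Working session

There is one attempt and no reset: what is moved stays moved. The work goes in short steps, Python scripts to look and compute and a tool call to move; the robot and the scene stay as the last step left them, time stands still between calls to the robot, and variables do not carry over. Pictures are saved under pics/ and viewed, at most 10 in all, crops included, and the job is handed in when it is done.

Besides the shell and the picture viewer there is one more tool, called after ">>>" as name(argument=value, ...) on one line, values as JSON. apply_moves: Moves the arm, as the interface text tells. Its arguments: {"type":"object","properties":{"delta_rot":{"type":"array"},"xyz":{"type":"array"},"hand":{"type":"array"}},"required":["delta_rot","xyz","hand"]}

```bash
mkdir -p pics; ls; cat > h.py <<'E'
import numpy as np, cv2
from scipy.spatial.transform import Rotation as Ro
from bench import arm, eyes, nets
def save(p,n): cv2.imwrite('pics/'+n, p['frame'][:,:,::-1])
def cloud(p,T=None):
    K=p['camera_matrix']; z=p['range_z'].astype(float)
    v,u=np.indices(z.shape)
    P=np.stack([(u-K[0,2])/K[0,0]*z,(v-K[1,2])/K[1,1]*z,z],-1)
    if 'R' in p: return (P-p['t'])@np.asarray(p['R'])
    H=np.asarray(p['hand_eye']); s=T
    P=P@H[:3,:3].T+H[:3,3]
    return P@Ro.from_quat(s['ee_rot']).as_matrix().T+np.array(s['position'])
E
python3 - <<'E'
from h import *
s=arm.read_state(); print({k:np.round(v,3).tolist() for k,v in s.items()})
ims=[]
for n in ['side','top']:
    p=eyes.get_image(n); ims.append(p['frame'])
    C=cloud(p); np.save(n+'.npy',C); 
    cen=-np.asarray(p['R']).T@p['t']; print(n,cen.round(),np.asarray(p['R']).round(2).tolist())
    for o in ['block','ring_weight','knob_weight_1','gauge','hook','timer','dish']:
        for d in nets.masks_of(o,p)[:3]:
            m=d['region']&(p['range_z']>0); q=C[m]
            if len(q): print(n,o,round(d['score'],2),d['bbox'],np.median(q,0).round(),np.percentile(q,2,0).round(),np.percentile(q,98,0).round())
    save(p,n+'0.png')
E
```

```text
pics
{'clock': 0.0, 'joints': [-0.949, 0.386, 0.007, -0.0, -1.194, -0.259], 'joint_vel': [-0.001, 0.0, -0.0, 0.001, 0.001, 0.001], 'joint_efforts': [-0.0, -39.229, 18.839, 4.186, -0.005, 0.0], 'position': [221.609, -583.759, 230.246], 'ee_rot': [-0.18, 0.984, 0.001, -0.0], 'contact_force': [-0.814, -0.311, -0.124], 'wrist_torque': [-0.029, 0.041, 0.027], 'grasp_force': 0.0, 'gripper_width': 85.471}
side [ 461. 1078.  644.] [[-0.99, -0.11, 0.02], [-0.07, 0.45, -0.89], [0.09, -0.89, -0.45]]
side block 0.66 [329.8, 163.5, 348.6, 206.2] [500. -97.  63.] [ 464. -288.    3.] [536. -87.  79.]
side hook 0.53 [292.1, 175.9, 328.4, 190.7] [615. 136. 192.] [533. 128. 179.] [628. 149. 210.]
side dish 0.88 [348.3, 303.9, 391.6, 339.0] [403. 462.  15.] [362. 411.   1.] [445. 501.  17.]
top [ 336.   81. 1420.] [[-0.12, -0.99, 0.0], [-0.97, 0.11, -0.21], [0.2, -0.03, -0.98]]
top block 0.83 [358.7, 208.1, 437.1, 243.4] [ 495. -199.   51.] [ 461. -295.    6.] [536. -90.  81.]
top ring_weight 0.51 [280.7, 184.4, 289.0, 222.3] [592. 136. 192.] [531. 124. 178.] [623. 149. 211.]
top knob_weight_1 0.67 [372.4, 224.9, 381.1, 234.8] [ 495. -127.   48.] [ 479. -145.   38.] [ 512. -112.   67.]
top knob_weight_1 0.51 [414.3, 215.0, 426.2, 229.3] [ 497. -256.   47.] [ 478. -279.   33.] [ 520. -232.   78.]
top gauge 0.71 [373.9, 221.3, 381.0, 232.6] [ 498. -128.   48.] [ 482. -147.   39.] [ 516. -112.   67.]
top gauge 0.61 [270.0, 165.4, 308.6, 223.5] [624. 126.  18.] [558.  73.   5.] [674. 182. 266.]
top hook 0.67 [284.6, 185.5, 292.7, 195.0] [615. 130. 207.] [608. 123. 188.] [621. 134. 213.]
top timer 0.54 [345.4, 160.0, 367.5, 173.8] [694. -88.  46.] [ 677. -123.    5.] [716. -54.  62.]
top dish 0.92 [176.5, 266.1, 204.4, 296.9] [402. 455.  14.] [361. 413.   7.] [444. 496.  21.]
```

```bash
python3 - <<'E'
from h import *
a=cv2.imread('pics/side0.png')[130:290,230:430]; b=cv2.imread('pics/top0.png')[130:290,240:440]
cv2.imwrite('pics/a.png',np.vstack([cv2.resize(a,None,fx=3.6,fy=3.6,interpolation=2)[:300],cv2.resize(b,None,fx=3.6,fy=3.6,interpolation=2)[:]] )[:,:][:600])
cv2.imwrite('pics/a.png',np.hstack([cv2.resize(a,(400,320),interpolation=2),cv2.resize(b,(400,320),interpolation=2)]))
for n in ['top','side']:
    C=np.load(n+'.npy').reshape(-1,3)
    m=(abs(C[:,0]-495)<60)&(abs(C[:,1]+192)<30)&(C[:,2]>55)&(C[:,2]<110)
    q=C[m]; print(n,len(q)); print(q[np.argsort(q[:,2])].round()[-60:].tolist())
E
```

```text
top 170
[[501.0, -220.0, 77.0], [501.0, -193.0, 77.0], [509.0, -170.0, 77.0], [525.0, -166.0, 77.0], [516.0, -219.0, 78.0], [531.0, -218.0, 78.0], [495.0, -186.0, 78.0], [473.0, -221.0, 78.0], [531.0, -167.0, 78.0], [510.0, -218.0, 78.0], [510.0, -167.0, 78.0], [507.0, -163.0, 78.0], [534.0, -222.0, 78.0], [507.0, -166.0, 78.0], [499.0, -180.0, 78.0], [528.0, -163.0, 78.0], [482.0, -169.0, 78.0], [494.0, -221.0, 78.0], [525.0, -163.0, 78.0], [501.0, -165.0, 78.0], [488.0, -166.0, 78.0], [504.0, -166.0, 79.0], [510.0, -164.0, 79.0], [464.0, -169.0, 79.0], [507.0, -217.0, 79.0], [486.0, -163.0, 79.0], [498.0, -186.0, 79.0], [524.0, -220.0, 79.0], [471.0, -164.0, 79.0], [534.0, -164.0, 79.0], [479.0, -219.0, 79.0], [491.0, -221.0, 79.0], [497.0, -195.0, 79.0], [500.0, -168.0, 79.0], [488.0, -220.0, 79.0], [485.0, -220.0, 79.0], [470.0, -170.0, 79.0], [531.0, -164.0, 79.0], [502.0, -201.0, 79.0], [501.0, -186.0, 80.0], [482.0, -219.0, 80.0], [516.0, -164.0, 80.0], [467.0, -166.0, 80.0], [468.0, -163.0, 80.0], [501.0, -189.0, 80.0], [500.0, -195.0, 80.0], [485.0, -169.0, 80.0], [495.0, -1
[... 978 characters left out ...]
.0, 77.0], [498.0, -222.0, 77.0], [478.0, -215.0, 77.0], [477.0, -168.0, 77.0], [506.0, -220.0, 77.0], [517.0, -218.0, 77.0], [502.0, -164.0, 77.0], [529.0, -215.0, 78.0], [525.0, -169.0, 78.0], [471.0, -215.0, 78.0], [484.0, -166.0, 78.0], [496.0, -182.0, 78.0], [509.0, -217.0, 78.0], [480.0, -166.0, 78.0], [494.0, -219.0, 78.0], [533.0, -166.0, 78.0], [491.0, -163.0, 79.0], [469.0, -166.0, 79.0], [473.0, -166.0, 79.0], [490.0, -219.0, 79.0], [471.0, -222.0, 79.0], [486.0, -219.0, 79.0], [496.0, -189.0, 79.0], [502.0, -216.0, 79.0], [536.0, -164.0, 79.0], [529.0, -165.0, 79.0], [497.0, -197.0, 80.0], [500.0, -187.0, 80.0], [529.0, -219.0, 80.0], [500.0, -192.0, 81.0], [521.0, -218.0, 81.0]]
```

View pics/a.png

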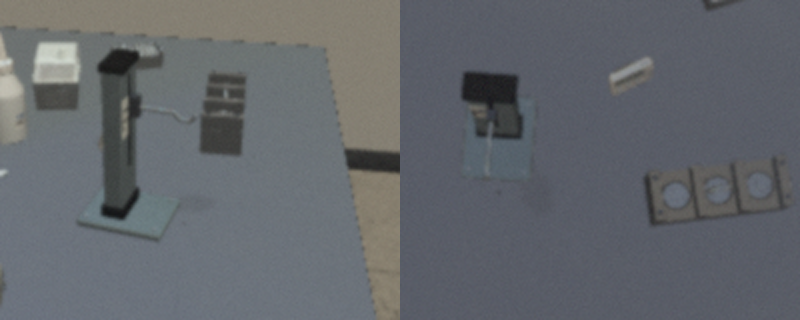

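>>> apply_moves(delta_rot=[[0,0,-0.96],[0,0,-0.96],[0,0,-0.96],[0,0,-0.96],[0,0,-0.96],[0,0,-0.96],[0,0,-0.96],[0,0,-0.96],[0,0,-0.96],[0,0,-0.96],[0,0,-0.96],[0,0,-0.96],[0,0,0]], xyz=[[0,0,0],[0,0,0],[0,0,0],[0,0,0],[0,0,0],[0,0,0],[0,0,0],[0,0,0],[0,0,0],[0,0,0],[0,0,0],[0,0,0],[0,0,0]], hand=[-1,-1,-1,-1,-1,-1,-1,-1,-1,-1,-1,-1,-1])

```text
clock: 1.88
position: [221.8, -584.3, 231.3]
ee_rot: [0.707, -0.707, 0.0, -0.0]
contact_force: [-0.3, 0.5, 0.4]
gripper_width: 85.2
grasp_force: 0.0
```

>>> apply_moves(delta_rot=[[0,0,0],[0,0,0],[0,0,0],[0,0,0],[0,0,0],[0,0,0],[0,0,0],[0,0,0],[0,0,0],[0,0,0],[0,0,0],[0,0,0],[0,0,0],[0,0,0],[0,0,0],[0,0,0],[0,0,0]], xyz=[[-0.98,-0.69,0],[-0.98,-0.69,0],[-0.98,-0.69,0],[-0.98,-0.69,0],[-0.98,-0.69,0],[-0.98,-0.69,0],[-0.98,-0.69,0],[-0.98,-0.69,0],[-0.98,-0.69,0],[-0.98,-0.69,0],[-0.98,-0.69,0],[-0.98,-0.69,0],[-0.98,-0.69,0],[-0.98,-0.69,0],[-0.98,-0.69,0],[-0.98,-0.69,0],[0,0,0]], hand=[-1,-1,-1,-1,-1,-1,-1,-1,-1,-1,-1,-1,-1,-1,-1,-1,-1])

```text
clock: 3.3
position: [501.1, -189.7, 231.4]
ee_rot: [0.707, -0.707, 0.001, -0.001]
contact_force: [-0.8, -0.6, 1.0]
gripper_width: 85.3
grasp_force: 0.0
```

```bash
python3 - <<'E'
from h import *
s=arm.read_state(); print(np.round(s['position'],1),np.round(s['joints'],3))
p=eyes.get_image('wrist'); save(p,'w1.png'); C=cloud(p,s)
print(np.asarray(p['hand_eye']).round(2).tolist(), p['camera_matrix'].tolist())
for o in ['ring_weight','block','knob_weight_1']:
    for d in nets.masks_of(o,p)[:3]:
        m=d['region']&(p['range_z']>0); q=C[m]; print(o,round(d['score'],2),d['bbox'],np.median(q,0).round(1),np.percentile(q,2,0).round(),np.percentile(q,98,0).round())
Q=C.reshape(-1,3); m=(abs(Q[:,0]-498)<30)&(abs(Q[:,1]+192)<21)&(Q[:,2]>62)&(Q[:,2]<110); q=Q[m]
print(len(q),q.mean(0),q.min(0),q.max(0)); 
if len(q)>5:
    w,V=np.linalg.eigh(np.cov(q[:,:2].T)); print(w**.5,V)
m=(abs(Q[:,0]-498)<60)&(abs(Q[:,1]+192)<120)&(Q[:,2]>72)&(Q[:,2]<90); q=Q[m]
np.save('q.npy',q); print(len(q), np.percentile(q,[1,99],axis=0)); print(cv2.minAreaRect(q[:,:2].astype(np.float32)))
E
```

```text
[ 501.1 -189.7  231.4] [-0.059  0.232 -0.212 -0.    -1.125  0.059]
[[-0.0, -0.96, -0.27, 65.27], [1.0, -0.0, -0.0, 0.95], [0.0, -0.27, 0.96, -144.02], [0.0, 0.0, 0.0, 1.0]] [[291.0026135064195, 0.0, 320.74543856728303], [0.0, 291.0026135064195, 196.8042727899637], [0.0, 0.0, 1.0]]
ring_weight 0.98 [302.1, 155.1, 340.0, 195.3] [ 499.3 -195.5   49.8] [ 482. -212.   40.] [ 517. -177.   83.]
block 0.55 [280.6, 68.7, 364.2, 266.3] [ 499.2 -204.5   59.8] [ 462. -294.   32.] [536. -94.  81.]
knob_weight_1 0.89 [300.1, 99.9, 340.5, 128.7] [ 499.3 -257.4   49.6] [ 482. -275.   48.] [ 518. -240.   68.]
knob_weight_1 0.64 [304.5, 214.4, 338.9, 237.8] [ 499.1 -131.3   49.7] [ 480. -142.   40.] [ 517. -112.   68.]
knob_weight_1 0.4 [304.8, 158.3, 340.1, 192.8] [ 499.3 -195.4   49.8] [ 482. -212.   40.] [ 516. -177.   83.]
266 [ 499.26651675 -195.97961026   78.40023116] [ 494.91158648 -212.4085706    62.87386629] [ 503.54267311 -175.30706465   84.37836485]
[ 2.23745729 10.31314512] [[-0.99713445 -0.07564983]
 [-0.07564983  0.99713445]]
5041 [[ 462.11849395 -296.43690149   72.48075729]
 [ 535.92430141  -90.95873171   82.1960107 ]]
((499.2469482421875, -192.7069091796875), (76.04804229736328, 208.34593200683594), 0.4385814964771271)
```

View pics/w1.png

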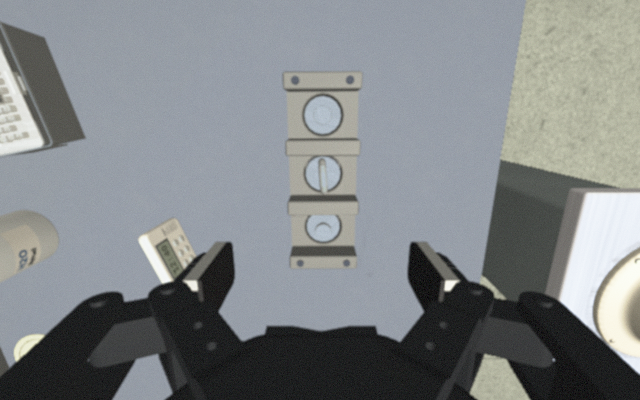

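>>> apply_moves(delta_rot=[[0,0,-0.7],[0,0,0],[0,0,0],[0,0,0],[0,0,0],[0,0,0],[0,0,0],[0,0,0],[0,0,0],[0,0,0],[0,0,0],[0,0,0],[0,0,0],[0,0,0],[0,0,0],[0,0,0],[0,0,0],[0,0,0]], xyz=[[0.15,0.07,0],[0,0,1],[0,0,1],[0,0,1],[0,0,1],[0,0,0.8],[0,0,0.8],[0,0,0.7],[0,0,0.7],[0,0,0],[0,0,0],[0,0,0],[0,0,0],[0,0,0],[0,0,0],[0,0,0],[0,0,0],[0,0,0]], hand=[-1,-1,-1,-1,-1,-1,-1,-1,-1,-1,1,1,1,1,1,1,1,1])

```text
clock: 5.0
position: [497.7, -196.5, 57.0]
ee_rot: [0.732, -0.681, 0.001, -0.001]
contact_force: [1.6, 1.3, 3.0]
gripper_width: 6.3
grasp_force: 58.5
```

>>> apply_moves(delta_rot=[[0,0,0],[0,0,0],[0,0,0],[0,0,0],[0,0,0],[0,0,0],[0,0,0],[0,0,0],[0,0,0],[0,0,0]], xyz=[[0,0,-0.2],[0,0,-0.4],[0,0,-0.6],[0,0,-0.8],[0,0,-0.8],[0,0,-0.8],[0,0,-0.8],[0,0,-0.6],[0,0,0],[0,0,0]], hand=[1,1,1,1,1,1,1,1,1,1])

```text
clock: 5.83
position: [496.0, -196.2, 181.5]
ee_rot: [0.732, -0.682, -0.0, -0.0]
contact_force: [0.1, -0.5, -4.2]
gripper_width: 6.1
grasp_force: 58.8
```

```bash
python3 - <<'E'
from h import *
s=arm.read_state(); print(np.round(s['position'],1),np.round(s['joints'],3),np.round(s['contact_force'],1))
p=eyes.get_image('side');C=cloud(p)
p2=eyes.get_image('wrist'); C2=cloud(p2,s)
for n,p,C in [('s',p,C),('w',p2,C2)]:
  for o in ['ring_weight']:
    for d in nets.masks_of(o,p)[:3]:
        m=d['region']&(p['range_z']>0); q=C[m]; print(n,o,round(d['score'],2),d['bbox'],np.median(q,0).round(1),np.percentile(q,2,0).round(),np.percentile(q,98,0).round())
  im=p['frame'][:,:,::-1]
a=cv2.imread('pics/side0.png')
p=eyes.get_image('side'); a=cv2.resize(p['frame'][100:260,280:440,::-1],(400,400),interpolation=2)
cv2.imwrite('pics/b.png',np.hstack([a,cv2.resize(p2['frame'][100:300,220:420,::-1],(400,400))]))
E
```

```text
[ 496.  -196.2  181.5] [-7.300e-02  2.730e-01 -2.900e-01 -1.000e-03 -1.008e+00  1.450e-01] [ 0.1 -0.5 -4.2]
s ring_weight 0.56 [342.8, 144.2, 350.9, 164.3] [ 495.4 -178.4  162.1] [ 479. -196.  138.] [ 512. -172.  194.]
w ring_weight 0.55 [285.3, 193.0, 356.5, 294.4] [ 496.2 -205.7  174.3] [ 479. -213.  137.] [ 514. -181.  208.]
```

View pics/b.png

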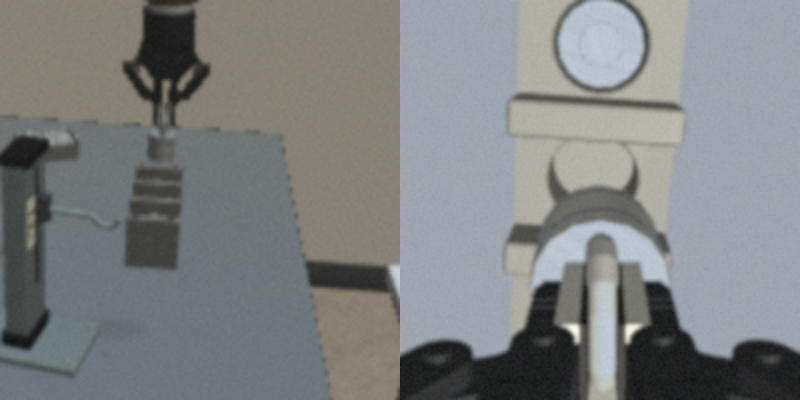

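```bash
python3 - <<'E'
from h import *
C=np.load('top.npy').reshape(-1,3); S=np.load('side.npy').reshape(-1,3)
for n,Q in [('top',C),('side',S)]:
    m=(Q[:,0]>480)&(Q[:,0]<606)&(Q[:,1]>90)&(Q[:,1]<190)&(Q[:,2]>165)&(Q[:,2]<215)
    q=Q[m]; q=q[np.argsort(q[:,0])]; print(n,len(q)); print(q.round().astype(int).tolist()[::max(1,len(q)//40)])
    if len(q)>5:
        L=q[(q[:,0]>540)]; f=np.polyfit(L[:,0],L[:,1],1); print('slope',f[0],np.degrees(np.arctan(f[0])),'y at 531',np.polyval(f,531),'z',np.median(L[:,2]))
    m=(Q[:,0]>540)&(Q[:,0]<720)&(Q[:,1]>40)&(Q[:,1]<230)&(Q[:,2]>8)&(Q[:,2]<18); q=Q[m]
    print('base',len(q),cv2.minAreaRect(q[:,:2].astype(np.float32)))
    m=(Q[:,0]>560)&(Q[:,0]<720)&(Q[:,1]>40)&(Q[:,1]<230)&(Q[:,2]>250)&(Q[:,2]<280); q=Q[m]
    print('col',len(q),cv2.minAreaRect(q[:,:2].astype(np.float32)))
s=arm.read_state(); print(Ro.from_quat(s['ee_rot']).as_matrix().round(3).tolist())
E
```

```text
top 64
[[529, 149, 192], [529, 146, 189], [531, 146, 194], [531, 143, 190], [532, 149, 188], [534, 143, 188], [535, 146, 189], [538, 146, 182], [539, 143, 178], [541, 146, 182], [541, 143, 178], [544, 143, 180], [544, 145, 182], [546, 142, 184], [546, 145, 184], [549, 142, 182], [550, 145, 181], [551, 142, 187], [551, 144, 186], [553, 141, 190], [554, 144, 186], [555, 141, 195], [557, 144, 189], [558, 143, 194], [559, 141, 191], [561, 140, 193], [561, 143, 192], [564, 143, 195], [564, 137, 191], [564, 140, 193], [566, 140, 194], [567, 142, 194], [567, 137, 189], [568, 137, 196], [569, 139, 192], [571, 142, 188], [572, 139, 193], [572, 137, 190], [575, 136, 189], [576, 139, 189], [577, 138, 195], [578, 136, 189], [581, 136, 189], [581, 138, 190], [583, 135, 194], [583, 138, 192], [586, 138, 191], [587, 135, 188], [588, 135, 193], [589, 137, 193], [591, 137, 193], [592, 135, 190], [594, 134, 192], [595, 137, 188], [597, 134, 191], [597, 131, 188], [598, 137, 190], [600, 136, 192], [600, 131, 188], [600, 134, 190], [602, 131, 191], [603, 133, 190], [605, 130, 190], [606, 133, 189]]
slop
[... 1027 characters left out ...]
90], [580, 143, 195], [580, 142, 192], [583, 139, 190], [583, 136, 192], [586, 140, 190], [587, 134, 191], [589, 140, 190], [589, 139, 193], [592, 139, 192], [592, 136, 188], [593, 132, 192], [595, 138, 192], [595, 133, 193], [598, 136, 191], [598, 136, 194], [601, 136, 194], [601, 135, 190], [604, 136, 190], [604, 132, 192]]
slope -0.19311428846747505 -10.930086770710668 y at 531 148.41127654361748 z 190.17517107530105
base 651 ((628.296875, 130.6317138671875), (110.09172821044922, 134.10693359375), 79.6412124633789)
col 196 ((643.30859375, 126.81715393066406), (75.2794418334961, 38.49419021606445), 78.80772399902344)
[[0.071, -0.997, -0.003], [-0.997, -0.071, 0.001], [-0.001, 0.003, -1.0]]
```

>>> apply_moves(delta_rot=[[0,0,0.81],[0,0,0.81],[0,0,0.81],[0,0,0],[0,0,0],[0,0,0],[0,0,0],[0,0,0],[0,0,0],[0,0,0],[0,0,0],[0,0,0],[0,0,0],[0,0,0],[0,0,0],[0,0,0]], xyz=[[0,0,0],[0,0,0],[0,0,0],[-0.3,0.21,0],[-0.6,0.42,0],[-0.6,0.42,0],[-0.6,0.42,0],[-0.6,0.42,0],[-0.6,0.42,0],[-0.6,0.42,0],[-0.6,0.42,0],[-0.6,0.42,0],[-0.6,0.42,0],[-0.28,0.21,0],[0,0,0],[0,0,0]], hand=[1,1,1,1,1,1,1,1,1,1,1,1,1,1,1,1])

```text
clock: 7.42
position: [420.4, -30.1, 181.3]
ee_rot: [-0.641, 0.768, -0.0, -0.0]
contact_force: [0.4, 0.6, -3.2]
gripper_width: 6.1
grasp_force: 58.7
```

>>> apply_moves(delta_rot=[[0,0,0],[0,0,0],[0,0,0],[0,0,0],[0,0,0],[0,0,0],[0,0,0],[0,0,0],[0,0,0],[0,0,0]], xyz=[[0,0,0.4],[0,0,0.8],[0,0,0.8],[0,0,0.8],[0,0,0.8],[0,0,0.6],[0,0,0.4],[0,0,0.4],[0,0,0],[0,0,0]], hand=[1,1,1,1,1,1,1,1,1,1])

```text
clock: 8.25
position: [420.8, -30.9, 56.0]
ee_rot: [-0.64, 0.769, 0.0, -0.001]
contact_force: [-1.1, -0.1, -3.5]
gripper_width: 6.3
grasp_force: 58.6
```

>>> apply_moves(delta_rot=[[0,0,0],[0,0,0],[0,0,0],[0,0,0]], xyz=[[0,0,0.12],[0,0,0.1],[0,0,0],[0,0,0]], hand=[1,1,1,1])

```text
clock: 8.58
position: [420.8, -30.4, 51.1]
ee_rot: [-0.64, 0.769, -0.0, 0.0]
contact_force: [0.4, -0.6, -4.0]
gripper_width: 6.3
grasp_force: 58.8
```

>>> apply_moves(delta_rot=[[0,0,0],[0,0,0],[0,0,0]], xyz=[[0,0,0.06],[0,0,0],[0,0,0]], hand=[1,1,1])

```text
clock: 8.83
position: [420.6, -30.4, 49.4]
ee_rot: [-0.64, 0.769, -0.0, 0.0]
contact_force: [-0.3, -0.1, -4.5]
gripper_width: 6.3
grasp_force: 58.8
```

>>> apply_moves(delta_rot=[[0,0,0],[0,0,0],[0,0,0]], xyz=[[0,0,0.05],[0,0,0],[0,0,0]], hand=[1,1,1])

```text
clock: 9.08
position: [421.8, -30.2, 48.7]
ee_rot: [-0.64, 0.768, -0.001, 0.001]
contact_force: [0.2, -0.5, 1.6]
gripper_width: 6.3
grasp_force: 59.4
```

>>> apply_moves(delta_rot=[[0,0,0],[0,0,0],[0,0,0],[0,0,0],[0,0,0],[0,0,0],[0,0,0],[0,0,0],[0,0,0],[0,0,0],[0,0,0],[0,0,0],[0,0,0],[0,0,0],[0,0,0]], xyz=[[0,0,0],[0,0,0],[0,0,0],[0,0,0],[0,0,0],[0,0,0],[0,0,-0.4],[0,0,-0.8],[0,0,-1],[0,0,-1],[0,0,-1],[0,0,-1],[0,0,-1],[0,0,0],[0,0,0]], hand=[-1,-1,-1,-1,-1,-1,-1,-1,-1,-1,-1,-1,-1,-1,-1])

```text
clock: 10.33
position: [421.2, -30.1, 204.3]
ee_rot: [-0.64, 0.769, -0.001, 0.002]
contact_force: [-0.9, 1.5, -0.2]
gripper_width: 85.6
grasp_force: 0.0
```

```bash
cat >> h.py <<'E'
def rep(p,C,names,n=''):
    for o in names:
        for d in nets.masks_of(o,p)[:2]:
            m=d['region']&(p['range_z']>0); q=C[m]
            if len(q): print(n,o,round(d['score'],2),np.round(d['bbox']),np.median(q,0).round(1),np.percentile(q,2,0).round(1),np.percentile(q,98,0).round(1))
E
python3 - <<'E'
from h import *
s=arm.read_state(); print(np.round(s['position'],1),np.round(s['joints'],3),np.round(s['contact_force'],1))
p=eyes.get_image('wrist'); C=cloud(p,s); save(p,'w2.png'); rep(p,C,['ring_weight','gauge','hook'],'w')
Q=C.reshape(-1,3)
for c in ([60,76],[44,58],[34,43]):
    m=(abs(Q[:,0]-421)<40)&(abs(Q[:,1]+30)<40)&(Q[:,2]>c[0])&(Q[:,2]<c[1]); q=Q[m]
    print(c,len(q),q.mean(0).round(1),q.min(0).round(1),q.max(0).round(1))
    if c[0]!=44:
        w,V=np.linalg.eigh(np.cov(q[:,:2].T)); print('yaw of long axis',np.degrees(np.arctan2(V[1,1],V[0,1])),cv2.minEnclosingCircle(q[:,:2].astype(np.float32)))
m=(Q[:,0]>500)&(Q[:,0]<620)&(Q[:,1]>90)&(Q[:,1]<190)&(Q[:,2]>165)&(Q[:,2]<215); q=Q[m]; print(len(q))
if len(q)>10:
    L=q[(q[:,0]>560)&(q[:,0]<600)]; f=np.polyfit(L[:,0],L[:,1],1); print(np.degrees(np.arctan(f[0])),np.polyval(f,544)); print(q[np.argsort(q[:,0])][:60:2].round().tolist())
p=eyes.get_image('top'); rep(p,cloud(p),['ring_weight'],'t')
E
```

```text
[421.2 -30.1 204.3] [ 0.317  0.056 -0.5   -0.    -1.011 -0.499] [-0.9  1.5 -0.2]
w ring_weight 0.79 [302. 160. 339. 205.] [420.9 -31.4  41.6] [404.3 -46.8  10.7] [439.5 -10.9  74.8]
w gauge 0.86 [114. 278. 245. 398.] [624.3 117.   99.5] [554.2  66.1   7.4] [681.  165.4 152.9]
w gauge 0.21 [302. 158. 337. 204.] [420.7 -31.4  41.6] [404.4 -46.8  12. ] [439.  -11.5  74.8]
[60, 76] 280 [421.7 -29.9  70.9] [415.8 -45.9  60.2] [428.3  -9.1  76. ]
yaw of long axis 79.69551574113274 ((421.4589538574219, -27.454898834228516), 18.522829055786133)
[44, 58] 13 [420.5 -35.8  49.9] [415.5 -46.9  44. ] [429.5 -19.5  58. ]
[34, 43] 734 [421.8 -28.9  41.2] [402.7 -47.   34. ] [441.8  -8.1  43. ]
yaw of long axis 169.9494404905214 ((422.2005310058594, -27.354259490966797), 19.894020080566406)
0
```

View pics/w2.png

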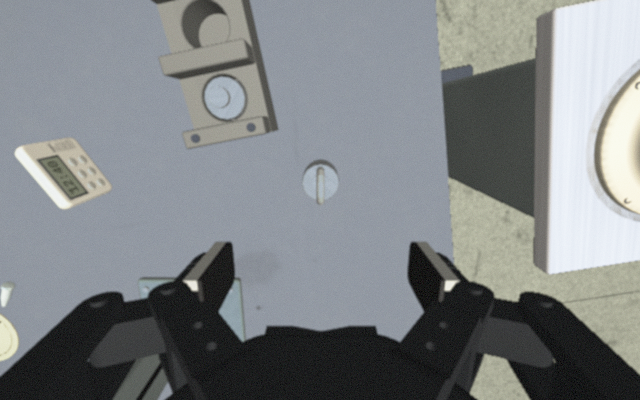

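>>> apply_moves(delta_rot=[[0,0.9,0],[0,0.9,0],[0,0.9,0],[0,0.9,0],[0,0.9,0],[0,0.9,0],[0,0.9,0],[0,0.9,0],[0,0.9,0],[0,0.9,0],[0,0.17,0],[0,0,0],[0,0,0]], xyz=[[0,0,0],[0,0,0],[0,0,0],[0,0,0],[0,0,0],[0,0,0],[0,0,0],[0,0,0],[0,0,0],[0,0,0],[0,0,0],[0,0,0],[0,0,0]], hand=[-1,-1,-1,-1,-1,-1,-1,-1,-1,-1,-1,-1,-1])

```text
clock: 11.72
position: [420.6, -30.4, 202.8]
ee_rot: [-0.568, 0.682, -0.295, -0.355]
contact_force: [0.0, 0.4, 1.1]
gripper_width: 85.2
grasp_force: 0.0
```

```bash
cat >> h.py <<'E'
def plan(*targets):
    s=arm.read_state(); R=Ro.from_quat(s['ee_rot']).as_matrix(); x=np.array(s['position'])
    print('pos',x.round(1),'z',R[:,2].round(3),'y',R[:,1].round(3),'x',R[:,0].round(3),'j',np.round(s['joints'],2))
    for t in targets:
        print(np.round(t,1),(R.T@(np.array(t)-x)/25).round(3)); x=np.array(t)
E
python3 -c "
from h import *
plan([431.4,23.2,61],[419.5,-41.2,15])"
```

```text
pos [420.6 -30.4 202.8] z [-0.149 -0.805 -0.574] y [-0.983  0.182  0.001] x [-0.104 -0.565  0.819] j [ 0.69  0.36 -0.66  0.56 -1.41 -1.22]
[431.4  23.2  61. ] [-5.899 -0.041  1.465]
[419.5 -41.2  15. ] [-2.000e-03 -2.000e-03  3.201e+00]
```

>>> apply_moves(delta_rot=[[0,0,0],[0,0,0],[0,0,0],[0,0,0],[0,0,0],[0,0,0],[0,0,0],[0,0,0],[0,0,0],[0,0,0]], xyz=[[-0.5,0,0.12],[-0.8,0,0.2],[-0.8,0,0.2],[-0.8,0,0.2],[-0.8,0,0.2],[-0.8,0,0.2],[-0.8,0,0.2],[-0.6,-0.04,0.15],[0,0,0],[0,0,0]], hand=[-1,-1,-1,-1,-1,-1,-1,-1,-1,-1])

```text
clock: 12.55
position: [431.5, 22.8, 61.1]
ee_rot: [-0.567, 0.682, -0.295, -0.355]
contact_force: [0.1, -0.8, 0.5]
gripper_width: 85.0
grasp_force: 0.0
```

```bash
python3 -c "
from h import *
plan([419.5,-41.2,15])
s=arm.read_state(); p=eyes.get_image('wrist'); C=cloud(p,s); save(p,'w3.png'); rep(p,C,['ring_weight','hook'],'w')
p=eyes.get_image('side'); rep(p,cloud(p),['hook','ring_weight'],'s'); save(p,'s3.png')
"
```

```text
pos [431.5  22.8  61.1] z [-0.15  -0.805 -0.574] y [-0.983  0.182  0.   ] x [-0.104 -0.564  0.819] j [ 0.76  0.63 -0.67  0.55 -1.18 -1.4 ]
[419.5 -41.2  15. ] [-0.017  0.005  3.192]
w ring_weight 0.63 [291. 154. 349. 249.] [424.4 -14.6  41.1] [405.1 -40.4   4.8] [440.7  -7.2  74.5]
s hook 0.53 [290. 177. 303. 187.] [618.1 135.1 194.2] [607.6 127.2 179. ] [627.2 141.4 208.3]
```

View pics/w3.png

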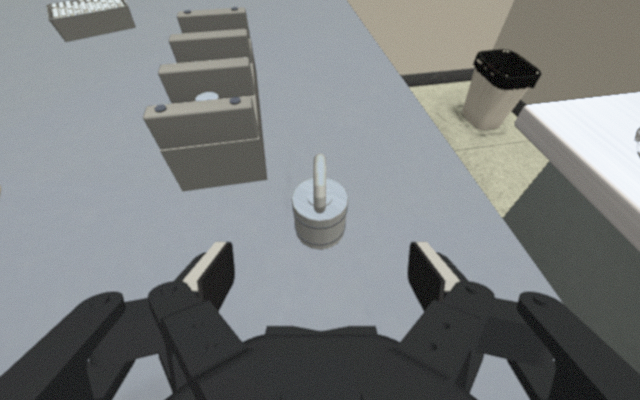

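>>> apply_moves(delta_rot=[[0,0,0],[0,0,0],[0,0,0],[0,0,0],[0,0,0],[0,0,0],[0,0,0],[0,0,0],[0,0,0],[0,0,0],[0,0,0],[0,0,0],[0,0,0],[0,0,0]], xyz=[[-0.01,0,0.5],[0,0,0.7],[0,0,0.7],[0,0,0.6],[0,0,0.4],[0,0,0.29],[0,0,0],[0,0,0],[0,0,0],[0,0,0],[0,0,0],[0,0,0],[0,0,0],[0,0,0]], hand=[-1,-1,-1,-1,-1,-1,-1,-1,1,1,1,1,1,1])

```text
clock: 14.02
position: [420.2, -40.6, 15.6]
ee_rot: [-0.568, 0.682, -0.296, -0.355]
contact_force: [0.0, 3.3, 4.1]
gripper_width: 38.2
grasp_force: 59.9
```

>>> apply_moves(delta_rot=[[0,0,0],[0,0,0],[0,0,0],[0,0,0],[0,0,0],[0,0,0],[0,0,0],[0,0,0],[0,0,0],[0,0,0],[0,0,0],[0,0,0]], xyz=[[0.1,0,-0.07],[0.2,0,-0.14],[0.4,0,-0.28],[0.5,0,-0.35],[0.5,0,-0.35],[0.5,0,-0.35],[0.5,0,-0.35],[0.5,0,-0.35],[0.5,0,-0.35],[0.4,0,-0.28],[0.19,0,-0.13],[0,0,0]], hand=[1,1,1,1,1,1,1,1,1,1,1,1])

```text
clock: 15.02
position: [419.5, -41.1, 147.1]
ee_rot: [-0.567, 0.683, -0.295, -0.354]
contact_force: [0.1, -0.1, -3.3]
gripper_width: 38.9
grasp_force: 60.4
```

```bash
python3 - <<'E'
from h import *
plan([420,-40.6,146]); s=arm.read_state(); print(np.round(s['contact_force'],1))
p=eyes.get_image('wrist'); C=cloud(p,s); rep(p,C,['ring_weight','ring_centre'],'w')
pos=np.array(s['position']); Q=C.reshape(-1,3)
d=Q-(np.array([422,-27.5,185])+pos-[420.2,-40.6,146.6])
m=(np.linalg.norm(d[:,:2],axis=1)<24)&(abs(d[:,2])<23); q=Q[m]; print('ring',len(q),q.mean(0).round(1),q.min(0).round(1),q.max(0).round(1))
ax=np.array([.983,-.182]); ay=np.array([.182,.983])
u=q[:,:2]@ax; v=q[:,:2]@ay
A=np.c_[v,q[:,2],np.ones(len(q))]; f=np.linalg.lstsq(A,u,rcond=None)[0]; print('plane u=a v+b z+c',f)
# body: below
e=Q-(np.array([422,-27.5,151])+pos-[420.2,-40.6,146.6]); m=(np.linalg.norm(e[:,:2],axis=1)<26)&(abs(e[:,2])<24); b=Q[m]
t=b[(b[:,2]>np.percentile(b[:,2],60))]; print('top z hist',np.histogram(b[:,2],bins=12))
a=p['frame'][90:290,220:420,::-1]
p=eyes.get_image('side'); rep(p,cloud(p),['ring_weight','hook'],'s'); np.save('side2.npy',cloud(p))
cv2.imwrite('pics/c.png',np.hstack([cv2.resize(a,(400,400)),cv2.resize(p['frame'][100:260,280:440,::-1],(400,400),interpolation=2)]))
E
```

```text
pos [419.5 -41.1 147.1] z [-0.148 -0.804 -0.576] y [-0.983  0.182 -0.002] x [-0.106 -0.566  0.818] j [ 0.67  0.44 -0.73  0.6  -1.28 -1.3 ]
[420.  -40.6 146. ] [-0.049 -0.014  0.005]
[ 0.1 -0.1 -3.3]
w ring_weight 0.95 [277. 179. 365. 316.] [422.9 -17.4 172.9] [404.2 -41.8 141.3] [438.6  -8.  206.2]
w ring_centre 0.81 [276. 176. 366. 317.] [422.9 -17.4 172.9] [404.1 -42.2 138.9] [438.7  -8.  206.2]
ring 7461 [422.2 -21.7 179.7] [397.5 -47.2 162.5] [445.3  -7.4 207.5]
plane u=a v+b z+c [-4.40558731e-03 -1.57595170e-02  4.22063211e+02]
top z hist (array([  88,   96,  222,  179,  192,  209,  264,  247,  382,  439,  702,
       4053]), array([133.19276352, 136.7139272 , 140.23509087, 143.75625455,
       147.27741823, 150.7985819 , 154.31974558, 157.84090926,
       161.36207293, 164.88323661, 168.40440029, 171.92556396,
       175.44672764]))
s ring_weight 0.51 [360. 178. 369. 187.] [418.7 -13.1 139.7] [ 396.8 -288.9    0.4] [437.9  63.  183.5]
```

View pics/c.png

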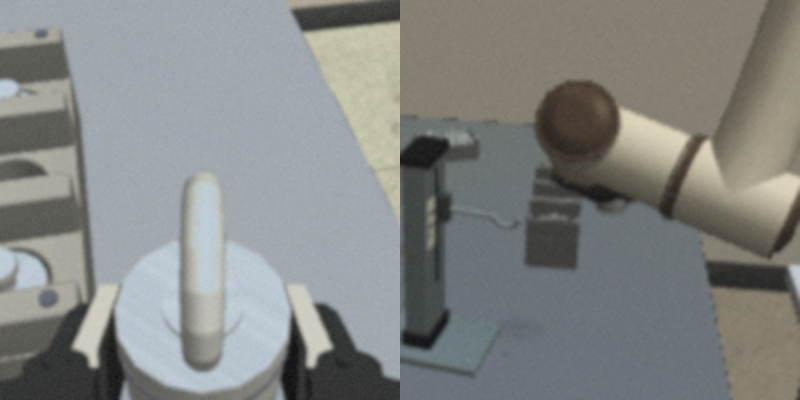

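>>> apply_moves(delta_rot=[[0,0,0],[0,0,0],[0,0,0],[0,0,0],[0,0,0],[0,0,0],[0,0,0],[0,0,0],[0,0,0],[0,0,0],[0,0,0],[0,0,0]], xyz=[[-0.25,0.05,-0.35],[-0.49,0.094,-0.695],[-0.49,0.094,-0.695],[-0.49,0.094,-0.695],[-0.49,0.094,-0.695],[-0.49,0.094,-0.695],[-0.49,0.094,-0.695],[-0.49,0.094,-0.695],[-0.49,0.094,-0.695],[-0.25,0.05,-0.35],[0,0,0],[0,0,0]], hand=[1,1,1,1,1,1,1,1,1,1,1,1])

```text
clock: 16.32
position: [433.1, 151.4, 144.7]
ee_rot: [-0.567, 0.681, -0.295, -0.356]
contact_force: [1.1, 0.0, -3.8]
gripper_width: 38.5
grasp_force: 60.8
```

```bash
cat > m.py <<'E'
from h import *
s=arm.read_state(); plan(); p=eyes.get_image('wrist'); C=cloud(p,s); rep(p,C,['ring_weight','hook'],'w')
R=Ro.from_quat(s['ee_rot']).as_matrix(); pos=np.array(s['position'])
w=nets.masks_of('ring_weight',p)[0]['region']&(p['range_z']>0); q=C[w]
pred=pos+[2.8,13.6,38.7]; print('pred ring',pred.round(1))
top=q[(abs(q[:,2]-pred[2]+14)<5)]; 
for _ in range(3):
    f=np.linalg.lstsq(np.c_[top[:,:2]-pred[:2],np.ones(len(top))],top[:,2],rcond=None)[0]
    r=top[:,2]-np.c_[top[:,:2]-pred[:2],np.ones(len(top))]@f; top=top[abs(r)<1.5]
print('cyl top z',f, len(top)); 
rg=q[q[:,2]>pred[2]-6]; ax=np.array([.983,-.182]); ay=np.array([.182,.983])
print('ring: u mid',(np.percentile(rg[:,:2]@ax,[2,98])).round(1),'pred',pred[:2]@ax,'v',(np.percentile(rg[:,:2]@ay,[1,99])).round(1),'pred',pred[:2]@ay,'ztop',np.percentile(rg[:,2],[90,97,99]))
Q=C.reshape(-1,3); m=(Q[:,0]>505)&(Q[:,0]<610)&(Q[:,1]>100)&(Q[:,1]<185)&(Q[:,2]>165)&(Q[:,2]<215); h=Q[m]; print('hook pts wrist',len(h))
def hook(h,n):
    u=(h[:,:2]-[544.5,145])@ax; v=(h[:,:2]-[544.5,145])@ay
    print(n,'u range',np.percentile(u,[0,1,3]).round(1))
    for a in range(-24,60,6):
        k=(u>=a)&(u<a+6)
        if k.sum(): print(a,k.sum(),'v',np.percentile(v[k],[5,50,95]).round(1),'z',np.percentile(h[k,2],[5,50,95]).round(1))
if len(h)>20: hook(h,'wrist')
save(p,'w4.png')
E
python3 m.py
```

```text
pos [433.1 151.4 144.7] z [-0.149 -0.806 -0.572] y [-0.983  0.181  0.001] x [-0.103 -0.563  0.82 ] j [ 0.93  0.59 -0.38  0.37 -1.51 -1.32]
w ring_weight 0.77 [276. 177. 368. 316.] [436.6 175.  170.4] [417.2 149.3 134.2] [452.4 184.4 203.7]
w hook 0.91 [  2. 210.  82. 240.] [544.8 147.4 186.5] [526.6 141.9 181. ] [556.3 151.7 194.3]
pred ring [435.9 165.  183.4]
cyl top z [-6.05659952e-03 -1.27611269e-02  1.70414270e+02] 3723
ring: u mid [393.4 400.8] pred 398.51402190374165 v [229.3 260.7] pred 241.49298523531877 ztop [203.525368   204.19551297 204.60533021]
hook pts wrist 1446
wrist u range [-19.3 -18.6 -18.1]
-24 57 v [-0.2  1.5  3. ] z [190.1 192.  194.3]
-18 338 v [-0.7  2.6  4. ] z [185.5 191.4 194.5]
-12 138 v [2.  3.3 4.1] z [180.6 184.4 188.1]
-6 203 v [-0.6  2.4  3.9] z [181.2 183.9 185. ]
0 270 v [-0.6  2.2  3.9] z [181.3 184.1 186.5]
6 425 v [-1.2  1.7  3.9] z [184.  188.  191.2]
12 15 v [-2.1 -1.   3.4] z [186.9 190.  191.3]
```

>>> apply_moves(delta_rot=[[0,0,0],[0,0,0],[0,0,0],[0,0,0],[0,0,0],[0,0,0],[0,0,0],[0,0,0],[0,0,0],[0,0,0]], xyz=[[0.015,-0.2,-0.06],[0,-0.4,-0.06],[0,-0.5,0],[0,-0.5,0],[0,-0.5,0],[0,-0.5,0],[0,-0.3,0],[0,-0.16,0],[0,0,0],[0,0,0]], hand=[1,1,1,1,1,1,1,1,1,1])

```text
clock: 17.35
position: [509.0, 139.1, 147.1]
ee_rot: [-0.567, 0.682, -0.295, -0.355]
contact_force: [0.3, -0.2, -3.8]
gripper_width: 38.3
grasp_force: 60.8
```

```bash
python3 m.py
```

```text
pos [509.  139.1 147.1] z [-0.15  -0.806 -0.573] y [-0.983  0.182  0.   ] x [-0.104 -0.563  0.82 ] j [ 0.82  0.65 -0.27  0.46 -1.53 -1.24]
w ring_weight 0.62 [275. 175. 365. 318.] [512.4 162.6 172.9] [493.2 136.3 136.1] [528.5 172.2 206.2]
w hook 0.91 [  2. 172. 280. 250.] [610.6 138.6 193.9] [530.4 127.6 179.6] [625.8 150.5 210.7]
w hook 0.37 [277. 176. 365. 317.] [512.4 162.6 172.9] [492.8 136.2 136.1] [528.6 172.2 206.2]
pred ring [511.8 152.7 185.8]
cyl top z [-2.67756403e-03 -1.06228427e-02  1.72864300e+02] 3680
ring: u mid [470.2 477.6] pred 475.33058872819544 v [230.9 262.5] pred 243.26986756111188 ztop [206.00977146 206.6459051  206.92508128]
hook pts wrist 15589
wrist u range [-43.6 -41.1 -38.5]
-24 855 v [-10.2   4.7  33.9] z [169.6 172.8 200.1]
-18 1483 v [-1.1 15.5 36.4] z [167.1 178.5 202.2]
-12 1055 v [ 0.3 20.8 37.4] z [169.4 186.9 202.9]
-6 680 v [ 0.7 18.9 33. ] z [167.4 183.7 189.9]
0 1523 v [ 1.6 31.7 39.7] z [174.4 183.  189.5]
6 2090 v [ 1.5 35.2 41.6] z [176.7 190.  198. ]
12 1414 v [ 1.1 35.5 42.8] z [175.3 193.2 200.1]
18 738 v [ 0.  37.8 44.1] z [191.1 196.5 201.5]
24 238 v [-0.7  2.3  4.2] z [191.3 193.9 195.5]
30 233 v [-0.9  2.2  4. ] z [191.4 193.7 195. ]
36 230 v [-1.   2.3  3.7] z [191.1 193.8 195. ]
42 234 v [-0.9  2.4  3.7] z [191.2 193.7 195. ]
48 233 v [-0.8  2.3  3.8] z [191.3 193.7 195. ]
54 227 v [-0.9  2.3  3.7] z [191.  193.8 195.1]
```

View pics/w4.png

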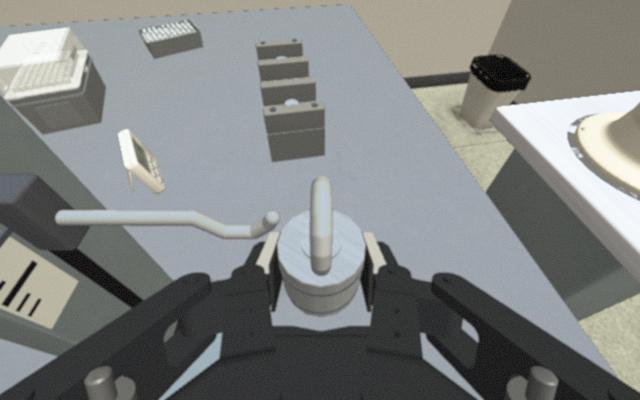

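```bash
python3 - <<'E'
from h import *
s=arm.read_state(); p=eyes.get_image('wrist'); C=cloud(p,s)
d=nets.masks_of('hook',p)[0]; h=C[d['region']&(p['range_z']>0)]
ax=np.array([.983,-.182]); ay=np.array([.182,.983])
u=(h[:,:2]-[544.5,145])@ax; v=(h[:,:2]-[544.5,145])@ay
for a in range(-26,30,2):
    k=(u>=a)&(u<a+2)&(abs(v-1.5)<6)
    if k.sum(): print(a+1,k.sum(),'z',np.percentile(h[k,2],[5,50,95]).round(1),'v',np.percentile(v[k],[5,50,95]).round(1))
E
```

```text
-19 11 z [191.5 192.4 193.5] v [0.4 1.5 2.5]
-17 88 z [189.3 193.3 194.4] v [-0.2  2.4  4. ]
-15 97 z [187.3 193.  195.1] v [0.1 3.3 4.1]
-13 75 z [185.2 190.1 193.6] v [1.  3.1 4.1]
-11 67 z [183.1 187.7 189.5] v [0.4 3.  4. ]
-9 71 z [182.  185.8 188. ] v [-0.1  2.9  4. ]
-7 57 z [181.3 184.5 186.1] v [0.1 2.8 3.9]
-5 69 z [180.7 183.8 184.8] v [-0.5  2.7  3.9]
-3 67 z [181.5 183.7 184.7] v [-0.6  2.3  3.8]
-1 73 z [181.8 183.7 184.9] v [-1.   2.2  3.9]
1 64 z [181.6 183.8 184.8] v [-0.9  2.5  4.1]
3 69 z [181.3 183.8 185.1] v [-0.8  2.3  3.8]
5 86 z [181.4 184.5 186.4] v [-0.7  2.4  3.8]
7 95 z [182.7 186.3 188.4] v [-0.8  2.3  3.8]
9 109 z [184.1 188.2 190.6] v [-0.6  2.4  3.9]
11 107 z [186.9 190.4 192.5] v [-0.7  2.1  3.8]
13 105 z [188.6 192.3 194.3] v [-0.4  2.4  3.9]
15 77 z [190.7 193.5 194.8] v [0.1 2.6 4. ]
17 74 z [190.8 193.5 194.8] v [-0.2  2.6  3.9]
19 73 z [191.4 193.7 194.7] v [-0.2  2.6  4. ]
21 78 z [190.7 193.7 194.6] v [-0.6  2.5  3.9]
23 82 z [190.9 193.7 194.9] v [-0.4  2.7  3.9]
25 71 z [191.  193.8 194.9] v [-0.5  2.6  3.9]
27 80 z [190.9 193.7 194.7] v [-0.6  2.5  4. ]
29 77 z [190.9 193.7 194.8] v [-0.2  2.6  3.9]
```

>>> apply_moves(delta_rot=[[0,0,0],[0,0,0],[0,0,0],[0,0,0],[0,0,0],[0,0,0],[0,0,0],[0,0,0],[0,0,0],[0,0,0]], xyz=[[0,-0.1,0],[0,-0.2,0],[0,-0.2,0],[0,-0.2,0],[0,-0.2,0],[0,-0.2,0],[0,-0.2,0],[0,-0.06,0],[0,0,0],[0,0,0]], hand=[1,1,1,1,1,1,1,1,1,1])

```text
clock: 18.48
position: [542.5, 133.1, 147.2]
ee_rot: [-0.567, 0.682, -0.295, -0.355]
contact_force: [-0.5, -1.1, -3.3]
gripper_width: 38.3
grasp_force: 60.8
```

```bash
python3 m.py | head -8
```

```text
pos [542.5 133.1 147.2] z [-0.149 -0.806 -0.573] y [-0.983  0.182  0.   ] x [-0.104 -0.564  0.819] j [ 0.77  0.68 -0.21  0.49 -1.54 -1.2 ]
w ring_weight 0.92 [274. 178. 367. 316.] [546.  158.1 172.9] [527.1 132.7 139.1] [561.9 166.2 206.3]
w hook 0.8 [ 74. 174. 367. 264.] [611.6 138.5 194.4] [531.1 127.6 180.1] [628.  150.5 210.9]
pred ring [545.3 146.7 185.9]
cyl top z [-5.16127988e-03 -1.61933466e-02  1.72958044e+02] 3029
ring: u mid [504.2 511.6] pred 509.38543566627607 v [232.  262.7] pred 243.42514127404988 ztop [206.07774342 206.7786197  207.1600703 ]
hook pts wrist 22361
wrist u range [-46.  -42.4 -39.1]
```

View pics/w4.png

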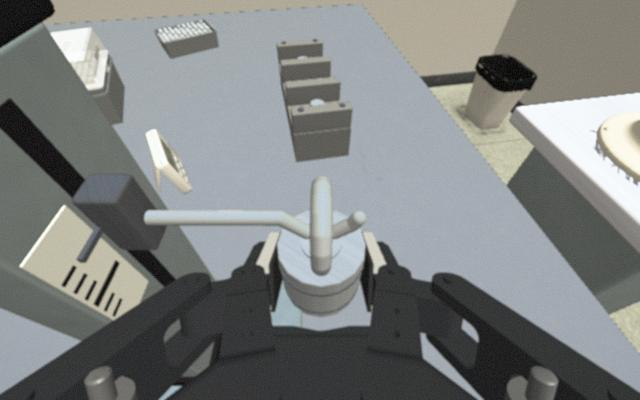

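>>> apply_moves(delta_rot=[[0,0,0],[0,0,0],[0,0,0],[0,0,0],[0,0,0],[0,0,0],[0,0,0],[0,0,0]], xyz=[[-0.08,0,0.06],[-0.1,0,0.07],[-0.1,0,0.07],[-0.1,0,0.07],[-0.1,0,0.07],[-0.1,0,0.07],[-0.08,0,0.06],[0,0,0]], hand=[1,1,1,1,1,1,1,1])

```text
clock: 19.35
position: [542.5, 133.0, 127.2]
ee_rot: [-0.567, 0.681, -0.296, -0.356]
contact_force: [-0.6, 0.3, 0.1]
gripper_width: 38.2
grasp_force: 60.8
```

>>> apply_moves(delta_rot=[[0,0,0],[0,0,0],[0,0,0],[0,0,0]], xyz=[[-0.1,0,0.07],[-0.06,0,0.04],[0,0,0],[0,0,0]], hand=[1,1,1,1])

```text
clock: 19.68
position: [542.6, 133.0, 122.8]
ee_rot: [-0.567, 0.682, -0.296, -0.355]
contact_force: [-0.6, 0.8, 2.8]
gripper_width: 39.1
grasp_force: 61.0
```

>>> apply_moves(delta_rot=[[0,0,0],[0,0,0],[0,0,0],[0,0,0],[0,0,0],[0,0,0],[0,0,0]], xyz=[[-0.08,0,0.055],[-0.08,0,0.055],[-0.06,0,0.04],[0,0,0],[0,0,0],[0,0,0],[0,0,0]], hand=[1,1,1,1,1,1,1])

```text
clock: 20.27
position: [542.6, 133.0, 116.4]
ee_rot: [-0.567, 0.682, -0.296, -0.356]
contact_force: [-1.4, -0.4, 5.9]
gripper_width: 38.3
grasp_force: 61.2
```

```bash
python3 m.py | head -6; python3 - <<'E'
import cv2
a=cv2.imread('pics/w4.png'); cv2.imwrite('pics/d.png',cv2.resize(a[160:340,10:370],(800,400)))
E
```

```text
pos [542.6 133.  116.4] z [-0.149 -0.807 -0.572] y [-0.983  0.182 -0.   ] x [-0.104 -0.562  0.82 ] j [ 0.77  0.72 -0.23  0.5  -1.5  -1.23]
w ring_weight 0.73 [277. 181. 369. 315.] [546.  156.9 142.2] [526.8 133.7 106.6] [562.2 166.  175.5]
w hook 0.94 [ 40. 141. 371. 240.] [611.6 138.5 178.4] [531.4 125.9 162.2] [628.6 150.5 194.9]
pred ring [545.4 146.6 155.1]
cyl top z [-3.14420452e-03 -1.72829033e-02  1.42224075e+02] 3538
ring: u mid [504.3 511.7] pred 509.47176550425405 v [231.2 262.6] pred 243.35328849816668 ztop [175.3552122  176.01902913 176.36724509]
```

View pics/d.png

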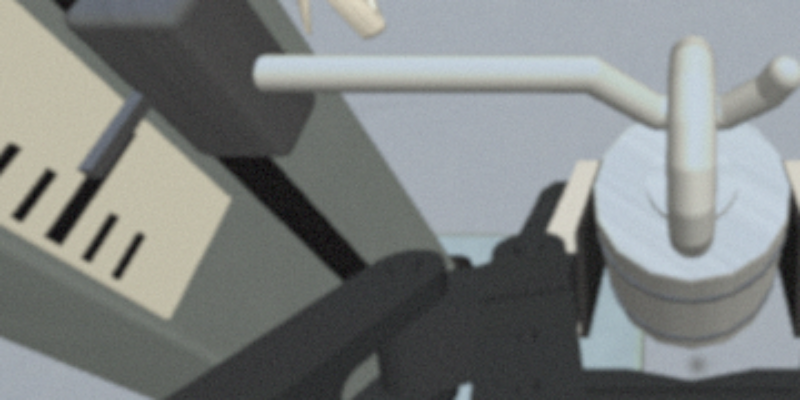

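>>> apply_moves(delta_rot=[[0,0,0],[0,0,0],[0,0,0],[0,0,0],[0,0,0],[0,0,0],[0,0,0],[0,0,0],[0,0,0],[0,0,0],[0,0,0],[0,0,0]], xyz=[[-0.05,0,0.035],[0,0,0],[0,0,0],[0,0,0],[0,0,0],[0.06,0,-0.042],[0.08,0,-0.056],[0.08,0,-0.056],[0.08,0,-0.056],[0.06,0,-0.042],[0,0,0],[0,0,0]], hand=[1,1,1,1,1,1,1,1,1,1,1,1])

```text
clock: 21.47
position: [542.6, 133.1, 124.6]
ee_rot: [-0.567, 0.682, -0.295, -0.355]
contact_force: [-1.1, -0.8, 1.3]
gripper_width: 38.2
grasp_force: 61.2
```

>>> apply_moves(delta_rot=[[0,0,0],[0,0,0],[0,0,0],[0,0,0],[0,0,0],[0,0,0],[0,0,0],[0,0,0],[0,0,0],[0,0,0]], xyz=[[0.06,0,-0.042],[0,0,0],[0,0,0],[0,0,0],[0,0,0],[0,0,0],[0,0,0],[0,0,0],[0,0,0],[0,0,0]], hand=[1,1,1,1,-0.6,-0.6,-0.6,-0.6,-0.6,-0.6])

```text
clock: 22.3
position: [542.6, 133.2, 126.8]
ee_rot: [-0.567, 0.682, -0.295, -0.355]
contact_force: [0.4, 0.0, 0.5]
gripper_width: 68.6
grasp_force: 0.0
```

```bash
python3 m.py | head -6; python3 - <<'E'
import cv2
a=cv2.imread('pics/w4.png'); cv2.imwrite('pics/e.png',cv2.resize(a[130:350,10:450],(800,400)))
E
```

```text
pos [542.6 133.2 126.8] z [-0.149 -0.806 -0.573] y [-0.983  0.182 -0.   ] x [-0.104 -0.564  0.819] j [ 0.77  0.71 -0.22  0.5  -1.51 -1.22]
w ring_weight 0.77 [277. 180. 365. 314.] [545.9 156.6 152.1] [527.  134.6 119.6] [561.4 165.4 185.4]
w hook 0.93 [ 43. 142. 371. 240.] [611.5 138.5 188.1] [531.2 127.8 173.7] [627.9 150.5 204.7]
pred ring [545.4 146.8 165.5]
cyl top z [-9.48659203e-03 -4.16033335e-02  1.52138283e+02] 3529
ring: u mid [504.3 511.6] pred 509.4425961181759 v [233.2 262.7] pred 243.5523115324458 ztop [185.21838932 185.87014981 186.25580185]
```

View pics/e.png

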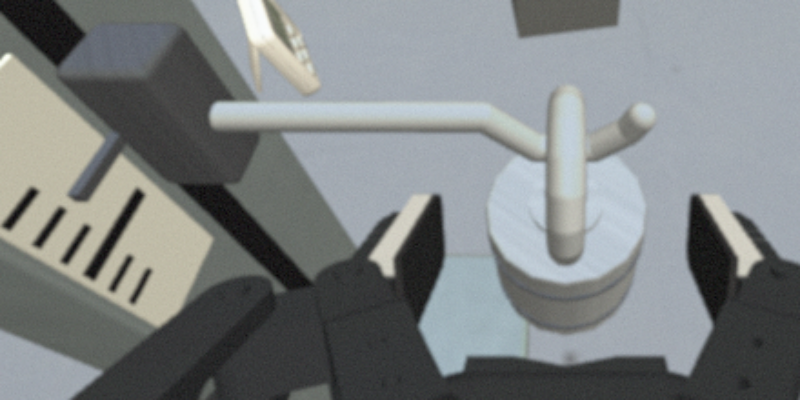

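>>> apply_moves(delta_rot=[[0,0,0],[0,0,0],[0,0,0],[0,0,0],[0,0,0],[0,0,0],[0,0,0],[0,0,0],[0,0,0],[0,0,0],[0,0,0],[0,0,0],[0,0,0],[0,0,0],[0,0,0],[0,0,0],[0,0,0],[0,0,0]], xyz=[[0,0,-0.2],[0,0,-0.4],[0,0,-0.6],[0,0,-0.8],[0,0,-0.8],[0,0,-0.8],[0,0,-0.8],[0,0,-0.8],[0,0,-0.4],[0,0,0],[0,0,0],[0,0,0],[0,0,0],[0,0,0],[0,0,0],[0,0,0],[0,0,0],[0,0,0]], hand=[-0.6,-0.6,-0.6,-0.6,-0.6,-0.6,-0.6,-0.6,-0.6,-0.6,-0.6,-0.6,-0.6,-0.6,-0.6,-0.6,-0.6,-0.6])

```text
clock: 24.0
position: [563.5, 245.8, 207.1]
ee_rot: [-0.567, 0.682, -0.295, -0.355]
contact_force: [-0.5, 0.9, 0.3]
gripper_width: 68.4
grasp_force: 0.0
```

```bash
python3 - <<'E'
from h import *
for i in range(4):
    s=arm.read_state(); p=eyes.get_image('wrist'); C=cloud(p,s); print(s['clock'],np.round(s['contact_force'],1)); rep(p,C,['ring_weight','hook'])
E
```

```text
24.0 [-0.5  0.9  0.3]
 ring_weight 0.61 [297. 146. 343. 221.] [546.4 158.9 151.6] [527.7 132.7 116.7] [562.3 165.6 185.1]
 hook 0.64 [212. 128. 342. 168.] [612.1 138.7 187.8] [531.  125.8 172. ] [627.3 150.7 204.6]
24.15 [0.2 0.  0.2]
 ring_weight 0.63 [300. 146. 342. 220.] [546.2 158.4 151.5] [526.6 130.6 114.3] [562.6 165.6 185. ]
 hook 0.62 [214. 130. 342. 171.] [612.5 138.6 187.5] [531.  -87.8   1.5] [638.8 150.7 204.6]
 hook 0.15 [298. 146. 342. 221.] [546.2 158.7 151.6] [526.6 132.7 116. ] [562.3 165.6 185. ]
24.3 [-0.7  0.1 -0.4]
 ring_weight 0.66 [299. 146. 344. 220.] [546.1 158.6 151.6] [526.5 130.6 114.8] [562.4 165.5 185.1]
 hook 0.94 [214. 128. 340. 172.] [611.9 138.8 187.7] [530.5 127.7 173.4] [627.8 150.7 204.6]
24.45 [ 0.1 -0.9  0.2]
 ring_weight 0.89 [296. 145. 343. 220.] [546.3 158.3 151.5] [526.3 130.2 113.4] [562.7 165.6 185.1]
 hook 0.83 [213. 129. 341. 170.] [611.7 138.7 187.5] [530.3 -65.1   1.5] [628.4 150.9 204.6]
```

>>> apply_moves(delta_rot=[[0,0,0],[0,0,0],[0,0,0],[0,0,0],[0,0,0],[0,0,0],[0,0,0],[0,0,0],[0,0,0],[0,0,0],[0,0,0],[0,0,0],[0,0,0],[0,0,0],[0,0,0],[0,0,0],[0,0,0],[0,0,0],[0,0,0],[0,0,0]], xyz=[[0,0,0],[0,0,0],[0,0,0],[0,0,0],[0,0,0],[0,0,0],[0,0,0],[0,0,0],[0,0,0],[0,0,0],[0,0,0],[0,0,0],[0,0,0],[0,0,0],[0,0,0],[0,0,0],[0,0,0],[0,0,0],[0,0,0],[0,0,0]], hand=[-0.6,-0.6,-0.6,-0.6,-0.6,-0.6,-0.6,-0.6,-0.6,-0.6,-0.6,-0.6,-0.6,-0.6,-0.6,-0.6,-0.6,-0.6,-0.6,-0.6])

```text
clock: 26.27
position: [563.4, 246.0, 207.1]
ee_rot: [-0.567, 0.682, -0.295, -0.355]
contact_force: [-0.4, 0.4, 0.0]
gripper_width: 68.0
grasp_force: 0.0
```

```bash
python3 -c "
from bench import arm
print(arm.job_done())"
```

```text
the job is handed in; nothing more can be done
None
```

The ringed weight was stood on the worktop, regripped round its body, tugged down to about the long mark, and left hanging still on the hook with the fingers clear; the job is handed in at about 26 s, but no verdict was returned.

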